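# Slide a sheet blank out to its bend line

### The job

Get the aluminium blank on the blue block ready for bending: with the fingertips, push it flat against the steel fence along the block's left side and slide it forward, away from you, until its red line lies right over the block's far edge. Only push it: never lift or tip it. Leave the other things on the bench where they are.

Things in the scene. Friction and masses are not known exactly. Their poses are not given: they have to be found in the camera images.
- bending_block: blue steel block, fixed to the bench; 200 mm (its x, away from the robot) x 170 mm (its y, to the left) x 50 mm high; origin at the centre of its underside, so the top is at z = 50 mm and the far edge of the top at its x = +100 mm. Along its left side a steel fence bar 15 mm thick stands 14 mm above the top; the fence's inner face, towards the blank, is at the block's y = +70 mm.
- blank: flat aluminium plate 120 mm (its x) x 100 mm (its y) x 6 mm, 0.14 to 0.28 kg, lying loose on the block; origin at the centre of its underside, z up. Its +x end is the leading end, away from the robot. It has four black dots and one red line.
- bend_line (a point): middle of the red line across the blank's top: on the plate's x axis, 24 mm from its centre towards the leading end (36 mm from the leading edge); the line is 3 mm wide
- left_far_corner (a point): far left corner of the blank, half-way up its thickness, at plate x = +60, y = +50 mm
- left_near_corner (a point): near left corner of the blank, half-way up its thickness, at plate x = -60, y = +50 mm
- bolt_tray: small round steel tray with bolts, 69 mm across, 22 mm high, left of the block; origin at the centre of its underside; leave alone
- grease_jar: white jar with a green lid, 70 mm across, 71 mm high, at the left edge of the bench; origin at the centre of its underside; leave alone
- spray_brake: red and white spray can with a black cap, 66 mm across, 211 mm high, beyond the block to its left; origin at the centre of its underside; leave alone
- spanner_b: steel spanner 178 mm long, 8 mm thick, lying to the right of the block; origin at the centre of its underside; leave alone
- carton_small: small brown carton 51x62x52 mm, in the far right corner of the bench; origin at the centre of its underside; leave alone. The wall stands close beyond the bench's right edge, and a lamp hangs beyond the block near x = 0.69, y = -0.14 m, from z = 0.52 m up: work with the hand low

How it is judged (in metres and radians):
At the end, for the whole second after the job is handed in: The middle of the red line is within 5 mm of the block's far edge, both left corners of the blank are within 4 mm of the fence's face, and the blank lies flat on the block at rest (x of bend_line in the frame of bending_block between 0.095 and 0.105 m and y of left_far_corner in the frame of bending_block between 0.066 and 0.073 m and y of left_near_corner in the frame of bending_block between 0.066 and 0.073 m and z of blank in the frame of bending_block between 0.047 and 0.053 m and angle between blank's own z axis and vertical below 0.04 rad and linear speed of blank below 0.01 m/s); the robot touches nothing.
It fails at once if the blank is lifted more than 8 mm off the block (height (world z) of blank above 0.058 m).
It fails at once if the blank is tipped by more than 7 degrees (angle between blank's own z axis and vertical above 0.122 rad).
It fails at once if another thing on the bench is moved by more than 20 mm (distance of any of bolt_tray, grease_jar, spray_brake, spanner_b, carton_small from where it was at the start of the episode above 0.02 m).
It also fails if it takes over 72 s, if anything falls off the work surface, if the arm or the gripper's body presses on something with over 40 N, if the wrist force passes 120 N, or if a joint passes its speed limit or range.

### The arm

A 6-joint arm with a two-finger parallel gripper is mounted at the origin on the work surface; the furniture and walls round the work are solid. World frame = base frame: x ahead of the robot, y to its left, z up, the work surface at z = 0. Lengths are in m, angles in degrees, forces in N, time in s.
With the tool pointing down it reaches from about 0.325 to 0.775 m from the base axis. Payload 5.5 kg.
Tool frame: the origin (TCP) lies at the centre of the arm's flange, where the gripper is bolted on; the fingertips stand 182 mm ahead of it and the grasp point (between the pads) lies 163 mm ahead of it; z points along the fingers, y is the direction in which the jaws open and shut (so a half turn about z gives the same grasp; the last joint's range is limited). The gripper opens to 88 mm and grips with 3 to 60 N. Pads are 20 mm wide; open, the fingers measure 115 mm over their backs; the gripper's body (75 mm by 178 mm) begins 61 mm behind the grasp point.
Start: joints at [65.85, 5.22, 70.514, -0, 104.267, -3.249], TCP at [0.214, 0.561, 0.405] pointing down, gripper open.
Joint ranges: [-164.24, 164.24], [-49.07, 125.15], [9.68, 141.18], [-86.29, 266.29], [3.28, 154.24], [-151.56, 151.56]. Speed limits (degrees/s): [147.25, 147.25, 172.46, 180, 180, 180].

### API

Orientations are given as [roll, pitch, yaw] about the fixed x, y, z axes, in that order (R = Rz(yaw) Ry(pitch) Rx(roll)).
In Python, from station import r gives the robot as it stands. The module is installed in compiled form; this text tells all that it offers. Calls block until the motion is done:
- r.reach(position, orientation): joint-space move of the TCP to a pose.
- r.servo_line(position, rotation=None, speed=0.15): straight line of the TCP; rotation=None keeps the orientation; speed is the mean speed in m/s.
- r.move_joints(angles): joint-space move.
- r.let_go() and r.grab(squeeze=None): open the fingers fully, or close them until they stop; squeeze is the grip in N (None keeps the last).
- r.wait(seconds).
- r.inverse_kinematics(position, orientation): joint angles nearest the present ones, or None.
- r.sense(): the state.
- r.snapshot(name): name is "side" or "top" or "wrist"; returns a dict with "frame" (400x640x3 uint8, red, green, blue), "fx", "fy", "cx", "cy" (pixels), "dist_coeffs" ([k1, k2, p1, p2, k3] as OpenCV has them; the pictures are not rectified), "R" (3x3) and "t" (3): a world point X has camera coordinates R X + t. Camera axes: x right, y down, z forward; pixel columns grow to the right and rows downward; lengths in m; the calibration is good to about 2 mm. A picture is of the moment at which its call begins. There is no depth.
A pose or a line that the arm cannot do raises r.IKError and nothing moves.
- r.hand_in(): hands the job in, once; it reports no verdict.
The state is a dict: "clock": time; "joints": joint angles; "joint_vel": joint speeds; "joint_torque": joint torques, N m; "tcp_pos": TCP position; "orientation": TCP orientation; "contact_force": force on the tool from outside, world axes, zero at the start; "torque": the same for the moment, N m; "opening": finger opening in m.
Only numpy, scipy, OpenCV 4.12 (cv2) and the standard library are available. Lean on these libraries where they do the work, as an engineer would, in place of code of your own. Each camera call takes 0.05 s, during which the arm holds its last target.

## Working session

There is one attempt and no reset: what is moved stays moved. The work goes in short steps, each a Python script; the robot and the scene stay as the last script left them, time stands still between calls to the robot, and variables do not carry over. Pictures are saved under pics/ and viewed, and the job is handed in when it is done.

```bash
mkdir -p pics; python3 - <<'E'
from station import r
import cv2
for n in ["top","side","wrist"]:
    s=r.snapshot(n); cv2.imwrite(f"pics/a_{n}.png",s["frame"][:,:,::-1])
    print(n,s["fx"],s["cx"],s["cy"],s["dist_coeffs"],(-s["R"].T@s["t"]).round(3))
s=r.sense();print(s["clock"],s["tcp_pos"],s["orientation"],s["contact_force"],s["opening"])
E
```

```text
top 487.6115792126859 320.74233517820863 206.68621777802684 [0.03551398 0.         0.         0.         0.        ] [ 0.415 -0.029  1.176]
side 397.60105510939826 321.3907256294444 201.5133257396844 [0.00993097 0.         0.         0.         0.        ] [0.366 0.746 0.593]
wrist 338.3112886554173 309.4536016803077 199.09632474030394 [-0.07285835  0.          0.          0.          0.        ] [0.136 0.591 0.384]
0.15 [0.21407815 0.56055056 0.40377378] [-1.79913682e+02 -5.57679672e-03  1.59097552e+02] [-0.48483081  0.14592639  0.97049739] 0.08784637445020461
```

View pics/a_top.png

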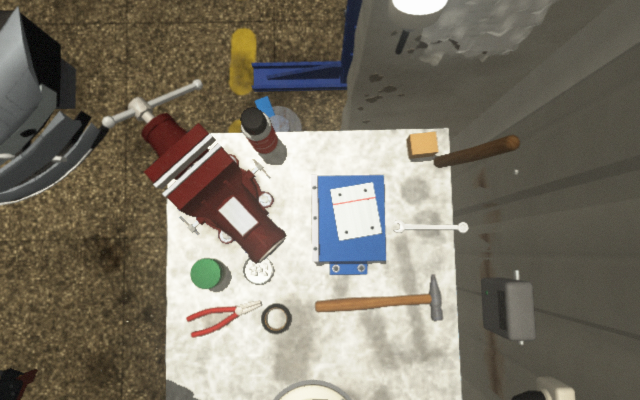

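View pics/a_side.png

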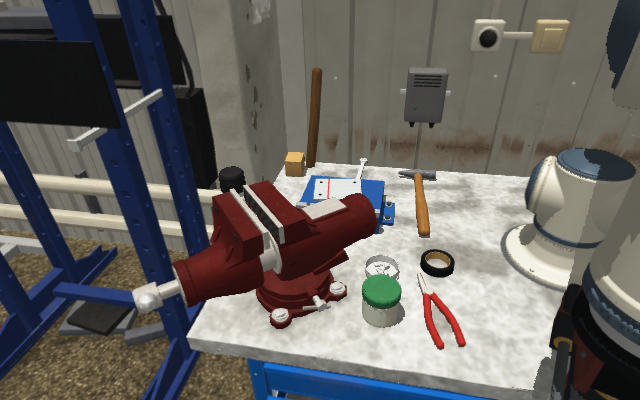

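The top view shows the block at columns 313–386, rows 176–262, with the fence on its left side. The blank on it is slightly turned, with its red line near row 201. The vise, can and tray are to the left, the spanner to the right. I'll measure on an enlarged crop.

```bash
cat > h.py <<'E'
from station import r
import cv2, numpy as np
def ray(s,px,z):
    px=np.array(px,float).reshape(-1,1,2)
    K=np.array([[s["fx"],0,s["cx"]],[0,s["fy"],s["cy"]],[0,0,1]])
    u=cv2.undistortPoints(px,K,np.array(s["dist_coeffs"]))[:,0]
    R=np.array(s["R"]);t=np.array(s["t"]);C=-R.T@t
    d=np.c_[u,np.ones(len(u))]@R
    return C+d*((z-C[2])/d[:,2])[:,None]
def proj(s,X):
    K=np.array([[s["fx"],0,s["cx"]],[0,s["fy"],s["cy"]],[0,0,1]])
    return cv2.projectPoints(np.array(X,float).reshape(-1,1,3),cv2.Rodrigues(np.array(s["R"]))[0],np.array(s["t"]),K,np.array(s["dist_coeffs"]))[0][:,0]
def save(s,name,box=None,k=1):
    f=s["frame"][:,:,::-1]
    if box: f=f[box[1]:box[3],box[0]:box[2]]
    cv2.imwrite("pics/"+name,cv2.resize(f,None,fx=k,fy=k,interpolation=cv2.INTER_CUBIC))
E
python3 - <<'E'
from h import *
s=r.snapshot("top"); save(s,"b_top.png",(290,160,410,290),4.6 and 4)
np.save("top0.npy",s,allow_pickle=True)
f=s["frame"].astype(int)
hsv=cv2.cvtColor(s["frame"],cv2.COLOR_RGB2HSV)
m=((hsv[:,:,0]>100)&(hsv[:,:,0]<125)&(hsv[:,:,1]>150)&(hsv[:,:,2]>60)).astype(np.uint8)
m[:170]=0;m[290:]=0;m[:,:290]=0;m[:,400:]=0
ys,xs=np.nonzero(m);print("blue",xs.min(),xs.max(),ys.min(),ys.max())
# blank: bright low-sat within block
b=((hsv[:,:,1]<60)&(hsv[:,:,2]>130)).astype(np.uint8);q=np.zeros_like(b);q[178:248,322:385]=b[178:248,322:385]
q=cv2.morphologyEx(q,cv2.MORPH_CLOSE,np.ones((5,5)))
c=max(cv2.findContours(q,0,2)[0],key=cv2.contourArea);rc=cv2.minAreaRect(c);print(rc);bp=cv2.boxPoints(rc)
print(ray(s,bp,.056).round(4))
rd=(f[:,:,0]-f[:,:,1]>50);rd[:190]=0;rd[210:]=0;rd[:,:325]=0;rd[:,385:]=0
y,x=np.nonzero(rd);print("red",x.min(),x.max(),x.mean(),y.mean(),np.polyfit(x,y,1),ray(s,[[x.mean(),y.mean()]],.056))
print(ray(s,[[318,176.5],[384,176.5],[386,262],[318,262]],.05).round(4))
E
```

```text
blue 358 358 258 258
((355.6131286621094, 211.03338623046875), (52.596561431884766, 44.017974853515625), 79.87532806396484)
[[ 0.5563 -0.0551  0.056 ]
 [ 0.5721 -0.1559  0.056 ]
 [ 0.4518 -0.1732  0.056 ]
 [ 0.4363 -0.0734  0.056 ]]
red 333 374 353.8958333333333 200.60416666666666 [-1.72186699e-01  2.61540322e+02] [[ 0.52806302 -0.11119556  0.056     ]]
[[ 0.587  -0.0296  0.05  ]
 [ 0.5835 -0.1834  0.05  ]
 [ 0.3855 -0.1811  0.05  ]
 [ 0.389  -0.0252  0.05  ]]
```

View pics/b_top.png

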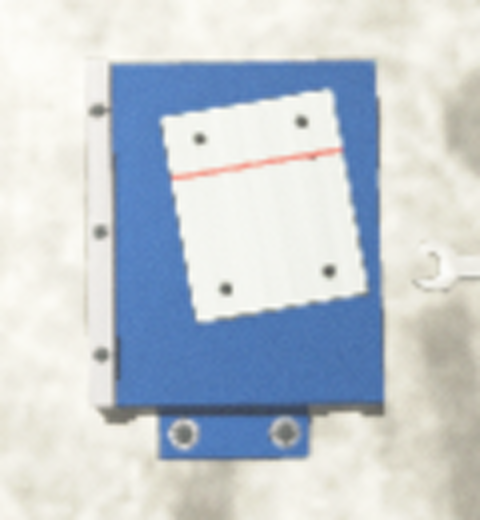

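```bash
python3 - <<'E'
from h import *
s=r.snapshot("top");q=r.snapshot("side")
for z in (.1,.15,.2,.25): print(z,ray(s,[[195,160],[215,145]],z).round(3).tolist(),ray(q,[[240,135],[290,168]],z).round(3).tolist())
w=r.snapshot("wrist");print("wrist fwd",w["R"][2])
for p in ([.214,.50,.46],[.49,-.19,.43]):
    for y in (90,159): print(p,y,r.inverse_kinematics(p,[180,0,y]))
E
```

```text
0.1 [[0.622, 0.244, 0.1], [0.655, 0.199, 0.1]] [[0.83, -0.297, 0.1], [0.627, -0.12, 0.1]]
0.15 [[0.613, 0.231, 0.15], [0.644, 0.188, 0.15]] [[0.782, -0.191, 0.15], [0.6, -0.032, 0.15]]
0.2 [[0.603, 0.218, 0.2], [0.633, 0.178, 0.2]] [[0.735, -0.086, 0.2], [0.574, 0.056, 0.2]]
0.25 [[0.593, 0.206, 0.25], [0.622, 0.167, 0.25]] [[0.688, 0.02, 0.25], [0.547, 0.143, 0.25]]
wrist fwd [ 0.28262872 -0.10761638 -0.9531735 ]
[0.214, 0.5, 0.46] 90 [ 6.32449045e+01 -2.38782365e+00  7.26028327e+01 -2.54444375e-14
  1.09784991e+02  6.32449045e+01]
[0.214, 0.5, 0.46] 159 [ 6.32449045e+01 -2.38782365e+00  7.26028327e+01 -2.54444375e-14
  1.09784991e+02 -5.75509546e+00]
[0.49, -0.19, 0.43] 90 [-24.90336644  -5.87220636  78.98674465   0.         106.88546171
 -24.90336644]
[0.49, -0.19, 0.43] 159 [-24.90336644  -5.87220636  78.98674465   0.         106.88546171
 -93.90336644]
```

```bash
python3 - <<'E'
from h import *
r.reach([.17,.38,.47],[180,0,140])
r.reach([.40,-.14,.47],[180,0,90])
r.reach([.49,-.15,.43],[180,0,90])
w=r.snapshot("wrist");save(w,"c_w.png");np.save("w0.npy",w,allow_pickle=True)
print(r.sense()["clock"],r.sense()["tcp_pos"],(-w["R"].T@w["t"]).round(3))
E
```

```text
3.7333 [ 0.48993377 -0.14936087  0.43042233] [ 0.49  -0.065  0.41 ]
```

View pics/c_w.png

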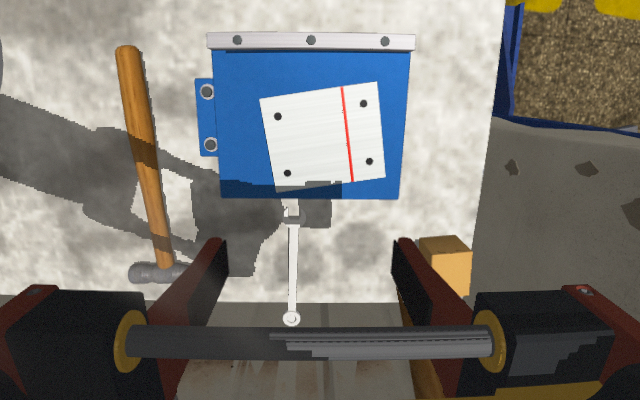

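The wrist view shows the block top from about (215,50) to (408,198), with the fence along rows 33–50. The blank's corners are near (260,99), (377,82), (385,178) and (276,192); its red line runs from (342,87) to (352,182). I'll fit lines to these edges.

```bash
cat >> h.py <<'E'
def fitline(p):
    vx,vy,x,y=cv2.fitLine(np.array(p,np.float32),cv2.DIST_HUBER,0,.01,.01).ravel(); return np.array([x,y]),np.array([vx,vy])
def cross(sig,lvl=.5):
    # subpixel position of steepest step in 1-D signal
    g=np.abs(np.diff(cv2.GaussianBlur(sig.reshape(1,-1).astype(np.float32),(3,1),0).ravel()))
    i=int(g.argmax()); lo,hi=max(0,i-2),min(len(g),i+3); w=g[lo:hi]; return (w*(np.arange(lo,hi)+.5)).sum()/w.sum()
def hor(ch,y,x0,x1): return [x0+cross(ch[y,x0:x1]),y]
def ver(ch,x,y0,y1): return [x,y0+cross(ch[y0:y1,x])]
E
cat > m1.py <<'E'
from h import *
w=np.load("w0.npy",allow_pickle=True).item()
f=w["frame"].astype(float);ch=f[:,:,0]  # red: blue surface low
far=[hor(ch,y,393,422) for y in range(60,190,4)]
rt=[ver(ch,x,188,212) for x in list(range(345,395,4))]
near=[hor(ch,y,205,232) for y in list(range(60,76,3))+list(range(162,190,4))]
fen=[ver(ch,x,42,60) for x in range(225,405,4)]
def L(p,z):
    W=ray(w,p,z); c,d=fitline(W[:,:2]); res=np.abs((W[:,:2]-c)@[-d[1],d[0]]); return c,d,res
for n,p,z in(("far",far,.05),("right",rt,.05),("near",near,.05),("fence_bottom",fen,.05)):
    c,d,res=L(p,z);print(n,c.round(4),"dir",d.round(4),np.degrees(np.arctan2(d[1],d[0])).round(2),"res",res.mean().round(5),res.max().round(5))
# dots
g=cv2.cvtColor(w["frame"],cv2.COLOR_RGB2GRAY)
for c in((277,117),(363,104),(369,161),(288,173)):
    a=g[c[1]-7:c[1]+8,c[0]-7:c[0]+8].astype(float);m=np.clip(np.percentile(a,60)*.6-a,0,None)
    yy,xx=np.mgrid[-7:8,-7:8];p=[c[0]+(m*xx).sum()/m.sum(),c[1]+(m*yy).sum()/m.sum()];print("dot",np.round(p,1),ray(w,[p],.056)[0].round(4))
rd=(f[:,:,0]-f[:,:,1]>60);rd[:80]=0;rd[190:]=0;rd[:,:330]=0;rd[:,:]&=(np.arange(640)<365)
y,x=np.nonzero(rd);P=ray(w,np.c_[x,y],.056)[:,:2];c,d=fitline(P);print("red mean",P.mean(0),c,np.degrees(np.arctan2(d[1],d[0])),np.ptp(y))
E
python3 m1.py
```

```text
far [ 0.5897 -0.0937] dir [0.0073 1.    ] 89.58 res 8e-05 0.00021
right [ 0.5587 -0.1781] dir [ 0.9999 -0.0102] -0.59 res 8e-05 0.0002
near [ 0.3908 -0.0828] dir [0.0066 1.    ] 89.62 res 7e-05 0.00013
fence_bottom [ 0.4664 -0.0213] dir [ 1.     -0.0051] -0.29 res 0.00015 0.00264
dot [277.4 116. ] [ 0.4569 -0.0876  0.056 ]
dot [363.1 103.2] [ 0.544  -0.0745  0.056 ]
dot [368.9 160.9] [ 0.5529 -0.1338  0.056 ]
dot [287.  172.6] [ 0.4658 -0.1469  0.056 ]
red mean [ 0.52872793 -0.10694422] [ 0.52740777 -0.09822999] -81.43184 94
```

Block: origin (0.490, −0.0926), yaw −0.4°, fence face at y ≈ −0.0226. The measured fence edge matches this if it is taken as the fence's top edge.
Blank: centre (0.505, −0.111), yaw +8.5°; the dots and the red line agree.

First push is toward the fence with the fingers open along the fence, so they make a two-point pusher.

```bash
cat >> h.py <<'E'
def push(start,d,dist,step=.004,speed=.04,lim=6.):
    """step along unit d until force against the motion exceeds lim"""
    d=np.array(d,float);d/=np.linalg.norm(d);b=np.array(r.sense()["contact_force"]);s0=np.array(start,float);k=0
    while k<dist-1e-6:
        k=min(dist,k+step);r.servo_line(list(s0+d*k),speed=speed)
        s=r.sense();F=-(np.array(s["contact_force"])-b)@d
        print(round(k,4),round(F,1),end=" | ")
        if F>lim: break
    print("\nend",np.round(s["tcp_pos"],4),"F",np.round(np.array(s["contact_force"])-b,1),"clock",s["clock"]);return k
E
python3 - <<'E'
from h import *
Y=89.6
r.reach([.512,-.208,.30],[180,0,Y])
r.servo_line([.512,-.208,.2345],speed=.1)
print(r.sense()["tcp_pos"],r.sense()["orientation"])
p=[.512,-.208,.2345]
r.servo_line([.512,-.186,.2345],speed=.06); 
k=push([.512,-.186,.2345],[.007,1,0],.036,step=.006,lim=8)
w=r.snapshot("wrist");save(w,"d_w.png")
print(r.sense()["clock"])
E
```

```text
[ 0.51223119 -0.20804093  0.23524387] [1.79943932e+02 2.53520457e-02 8.96043060e+01]
0.006 0.5 | 0.012 -0.3 | 0.018 0.5 | 0.024 0.3 | 0.03 0.2 | 0.036 0.6 | 
end [ 0.5123 -0.1496  0.2345] F [ 0.3 -0.6  0.4] clock 7.4917
7.5417
```

View pics/d_w.png

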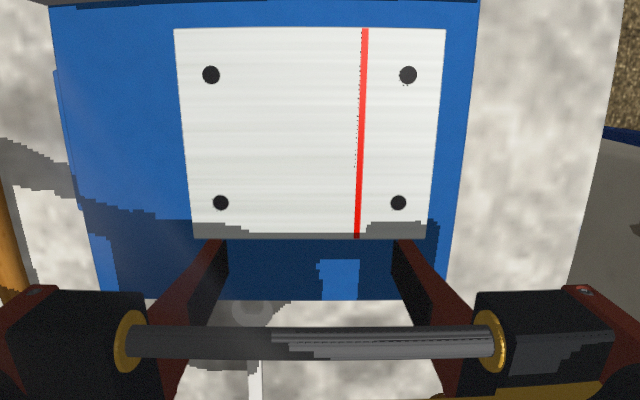

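The picture shows the blank now squared to the fingers (edges at columns 190–440, lower edge at row 238), with a gap of about 25 rows left to the fence. I'll keep pushing until it touches.

```bash
python3 - <<'E'
from h import *
p=r.sense()["tcp_pos"].copy()
p[2]=.2345
k=push(p,[.007,1,0],.030,step=.0015,speed=.03,lim=6)
w=r.snapshot("wrist");save(w,"e_w.png")
E
```

```text
0.0015 0.6 | 0.003 1.1 | 0.0045 0.6 | 0.006 -0.0 | 0.0075 0.0 | 0.009 0.3 | 0.0105 0.4 | 0.012 0.4 | 0.0135 0.2 | 0.015 5.2 | 0.0165 9.7 | 
end [ 0.5123 -0.1348  0.2347] F [ 0.2 -9.7 -1.4] clock 10.2917
```

View pics/e_w.png

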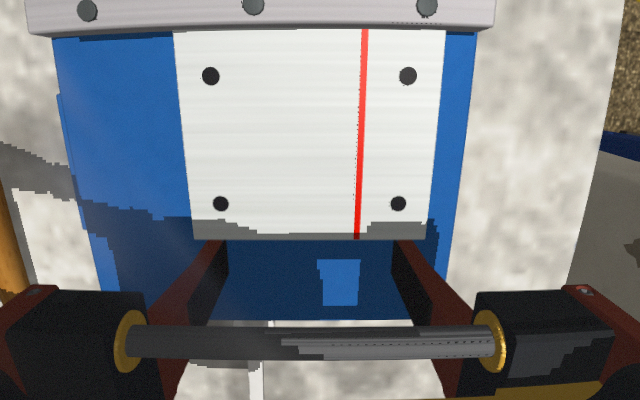

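The blank is against the fence (fence edge at row 31, 9.7 N reaction). Next I back off, close the fingers and push forward from the near edge.

```bash
python3 - <<'E'
from h import *
w=r.snapshot("wrist");g=cv2.cvtColor(w["frame"],cv2.COLOR_RGB2GRAY)
D=[]
for c in((211,76),(407,76),(398,203),(221,203)):
    a=g[c[1]-13:c[1]+14,c[0]-13:c[0]+14].astype(float);m=np.clip(np.percentile(a,60)*.6-a,0,None)
    yy,xx=np.mgrid[-13:14,-13:14];p=[c[0]+(m*xx).sum()/m.sum(),c[1]+(m*yy).sum()/m.sum()];D.append(ray(w,[p],.056)[0])
D=np.array(D);c=D.mean(0);v=D[1]-D[0];print(D.round(4),"centre",c.round(4),np.degrees(np.arctan2(v[1],v[0])))
p=r.sense()["tcp_pos"]
r.servo_line([p[0],-.165,.2345],speed=.1)
r.servo_line([p[0],-.165,.33],speed=.15)
r.grab(10)
r.reach([.405,-.073,.33],[180,0,-.4])
w=r.snapshot("wrist");save(w,"f_w.png");np.save("w1.npy",w,allow_pickle=True)
s=r.sense();print(s["clock"],s["opening"],s["tcp_pos"])
E
```

```text
[[ 0.4686 -0.0433  0.056 ]
 [ 0.5571 -0.0438  0.056 ]
 [ 0.5567 -0.1041  0.056 ]
 [ 0.4683 -0.1035  0.056 ]] centre [ 0.5127 -0.0737  0.056 ] -0.36634096317185666
14.525 0.00039854680250030997 [ 0.4051332  -0.07312604  0.3300294 ]
```

View pics/f_w.png

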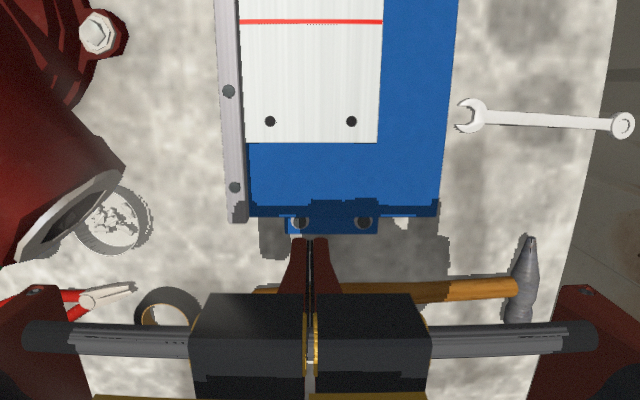

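```bash
python3 - <<'E'
from h import *
r.reach([.418,-.073,.30],[180,0,-.4])
r.servo_line([.418,-.073,.2345],speed=.1)
b=r.sense()["contact_force"].copy()
r.servo_line([.432,-.0731,.2345],speed=.06)
r.servo_line([.487,-.0735,.2345],speed=.04)
w=r.snapshot("wrist");save(w,"g_w.png");np.save("w2.npy",w,allow_pickle=True)
t=r.snapshot("top");save(t,"g_t.png",(290,150,410,290),4)
s=r.sense();print(s["clock"],s["tcp_pos"],s["contact_force"]-b)
E
```

```text
17.6 [ 0.48694075 -0.07351117  0.23447952] [-3.18636181 -1.68738613  3.83527032]
```

View pics/g_w.png

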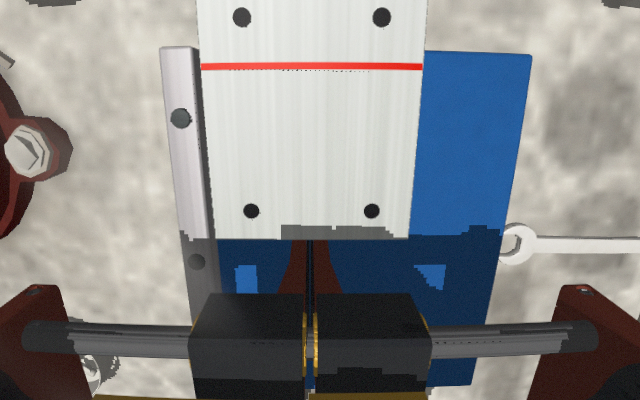

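The red line is at row 67 and the block's far edge at about row 52, seen right of the blank (columns 430–530). I'll measure the remaining distance in this same view.

```bash
cat > m2.py <<'E'
from h import *
def meas(w,dots,redbox,farx,fary):
    f=w["frame"].astype(float);g=cv2.cvtColor(w["frame"],cv2.COLOR_RGB2GRAY);D=[]
    for c in dots:
        a=g[max(0,c[1]-13):c[1]+14,c[0]-13:c[0]+14].astype(float);m=np.clip(np.percentile(a,60)*.6-a,0,None)
        yy,xx=np.mgrid[max(0,c[1]-13):c[1]+14,c[0]-13:c[0]+14];D.append(ray(w,[[(m*xx).sum()/m.sum(),(m*yy).sum()/m.sum()]],.056)[0,:2])
    D=np.array(D);v=(D[1]-D[0])+(D[2]-D[3]);c=D.mean(0);yaw=np.arctan2(v[1],v[0])
    x0,y0,x1,y1=redbox;q=f[y0:y1,x0:x1];y,x=np.nonzero(q[:,:,0]-q[:,:,1]>60)
    P=ray(w,np.c_[x+x0,y+y0],.056)[:,:2].mean(0)
    ch=f[:,:,0];E=ray(w,[ver(ch,x,*fary) for x in range(*farx,4)],.05)[:,:2];ec,ed=fitline(E)
    d=(P[0]-ec[0]-(P[1]-ec[1])*ed[0]/ed[1])
    print("blank c",c.round(4),"yaw",np.degrees(yaw).round(2),"red",P.round(4),"edge",ec.round(4),"ang",np.degrees(np.arctan2(ed[1],ed[0])).round(2),"red-edge mm",round(d*1e3,2),"c+24-edge mm",round((c[0]+.024-ec[0]-(c[1]-ec[1])*ed[0]/ed[1])*1e3,2))
    return c,yaw,P,ec
if __name__=="__main__":
    w=np.load("w2.npy",allow_pickle=True).item()
    meas(w,[(251,211),(242,17),(382,17),(372,211)],(195,55,430,80),(435,525),(40,64))
E
python3 m2.py
```

```text
blank c [ 0.5583 -0.074 ] yaw -0.38 red [ 0.5824 -0.0743] edge [ 0.5895 -0.1539] ang 89.61 red-edge mm -7.66 c+24-edge mm -7.75
```

```bash
python3 - <<'E'
from m2 import *
r.servo_line([.4945,-.0736,.2345],speed=.03)
r.wait(.3)
s=r.sense();print(s["clock"],s["tcp_pos"],s["contact_force"])
w=r.snapshot("wrist");save(w,"h_w.png");np.save("w3.npy",w,allow_pickle=True)
meas(w,[(251,211),(242,17),(382,17),(372,211)],(195,55,430,95),(435,525),(50,90))
E
```

```text
18.3 [ 0.49451284 -0.07354652  0.23439311] [ 0.47115544 -0.07748409  0.44144576]
blank c [ 0.5664 -0.0741] yaw -0.36 red [ 0.5905 -0.074 ] edge [ 0.5896 -0.1547] ang 89.69 red-edge mm 0.47 c+24-edge mm 0.36
```

View pics/h_w.png

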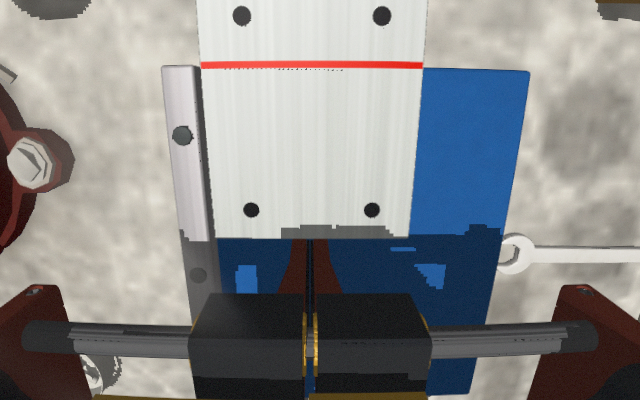

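The line is within 0.5 mm of the edge. I'll back off and check the result from the first viewpoint.

```bash
python3 - <<'E'
from m2 import *
r.servo_line([.465,-.0734,.2345],speed=.08)
r.servo_line([.465,-.0734,.33],speed=.15)
r.reach([.50,-.15,.40],[180,0,89.6])
s=r.sense();print(s["clock"],s["tcp_pos"],s["contact_force"])
w=r.snapshot("wrist");save(w,"i_w.png");np.save("w4.npy",w,allow_pickle=True)
t=r.snapshot("top");np.save("t4.npy",t,allow_pickle=True)
E
```

```text
21.15 [ 0.49998928 -0.14991681  0.39934173] [-0.36761941 -0.09436228 -0.33785578]
```

View pics/i_w.png

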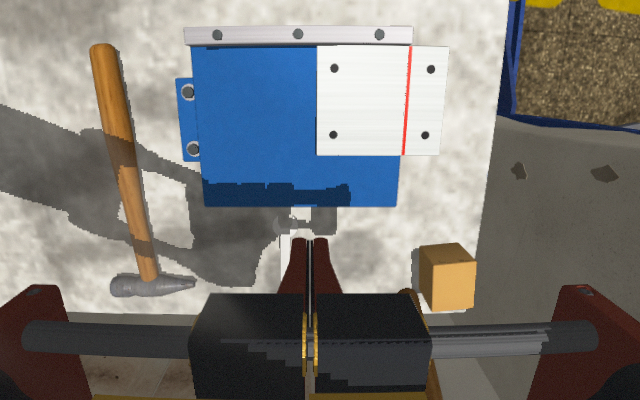

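The picture shows the red line (columns 403–411) in line with the block's far edge (column 397 at rows 160–200, slanting the same way). The blank lies along the fence at row 46. Numbers next.

```bash
python3 - <<'E'
from h import *
w=np.load("w4.npy",allow_pickle=True).item();f=w["frame"].astype(float);ch=f[:,:,0];g=cv2.cvtColor(w["frame"],cv2.COLOR_RGB2GRAY)
D=[]
for c in((334,69),(431,69),(425,135),(333,135)):
    a=g[c[1]-8:c[1]+9,c[0]-8:c[0]+9].astype(float);m=np.clip(np.percentile(a,60)*.6-a,0,None)
    yy,xx=np.mgrid[-8:9,-8:9];D.append(ray(w,[[c[0]+(m*xx).sum()/m.sum(),c[1]+(m*yy).sum()/m.sum()]],.056)[0,:2])
D=np.array(D);c=D.mean(0);v=D[1]-D[0]+D[2]-D[3];yaw=np.arctan2(v[1],v[0])
rt=ray(w,[ver(ch,x,197,216) for x in range(352,392,4)],.05)[:,:2]
rtd=ray(w,[ver(ch,x,197,216) for x in range(215,280,5)],.05)[:,:2]
far=ray(w,[hor(ch,y,385,412) for y in range(162,200,3)],.05)[:,:2]
fen=ray(w,[ver(ch,x,38,54) for x in range(205,312,5)],.064)[:,:2]
near=ray(w,[hor(ch,y,185,215) for y in list(range(56,72,3))],.05)[:,:2]
print("far",far.mean(0),"near",near.mean(0),"right",rt.mean(0),rtd.mean(0),"fence",fen.mean(0))
R,RD=rt.mean(0),rtd.mean(0)
bl=fitline(np.r_[rt,rtd]);ang=np.arctan(bl[1][1]/bl[1][0]);print("block yaw",np.degrees(ang),"blank yaw",np.degrees(yaw),"c",c)
ux=np.array([np.cos(ang),np.sin(ang)]);uy=np.array([-ux[1],ux[0]])
bx=np.array([np.cos(yaw),np.sin(yaw)]);by=np.array([-bx[1],bx[0]])
red=c+.024*bx
print("red in block x",.1+(red-far.mean(0))@ux*1)
for n,sx in(("far",.06),("near",-.06)):
    q=c+sx*bx+.05*by;print(n,"y via right edge",-.085+(q-bl[0])@uy,"via fence",.07+(q-fen.mean(0))@uy)
rd=(f[:,:,0]-f[:,:,1]>60);rd[:42]=0;rd[158:]=0;rd[:,:396]=0;rd[:,416:]=0
y,x=np.nonzero(rd);P=ray(w,np.c_[x,y],.056)[:,:2].mean(0);print("red px",P,"block x",.1+(P-far.mean(0))@ux)
E
```

```text
far [ 0.58935473 -0.15034324] near [ 0.39119052 -0.03754391] right [ 0.56217054 -0.17828974] [ 0.43303948 -0.17743621] fence [ 0.45551169 -0.02261155]
block yaw -0.3801453 blank yaw -0.3606653733366439 c [ 0.56660325 -0.07392894]
red in block x 0.10074203114457114
far y via right edge 0.06941014561498383 via fence 0.06944119963734625
near y via right edge 0.06936934692664105 via fence 0.06940040094900347
red px [ 0.59069492 -0.07229707] block x 0.10082235147241199
```

Every measurement is inside tolerance with room to spare, and the hand is clear of everything. Handing in.

```bash
python3 - <<'E'
from h import *
a=np.load("top0.npy",allow_pickle=True).item()["frame"];b=r.snapshot("top")["frame"]
save({"frame":b},"j_t.png")
d=(np.abs(a.astype(int)-b).max(2)>60).astype(np.uint8);d=cv2.morphologyEx(d,cv2.MORPH_OPEN,np.ones((3,3)))
for n,(x0,y0,x1,y1) in dict(can=(238,100,280,160),jar=(185,252,225,292),tray=(240,252,276,288),carton=(405,128,440,162),spanner=(390,215,470,240)).items(): print(n,d[y0:y1,x0:x1].sum())
print(r.hand_in(),r.sense()["clock"])
E
```

```text
can 0
jar 0
tray 0
carton 339
spanner 915
the job is handed in; nothing more can be done
the job is handed in; nothing more can be done
```

View pics/j_t.png

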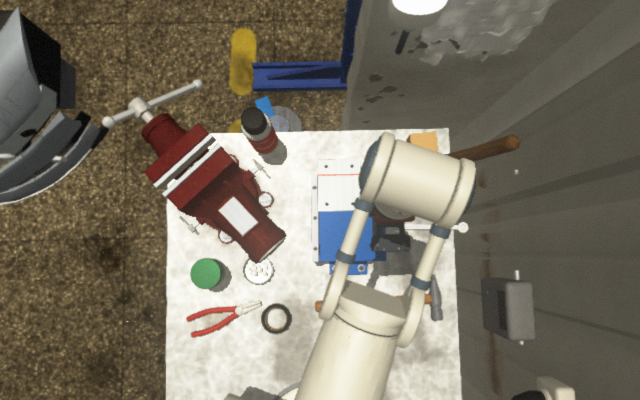

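I pushed the blank flat against the fence and slid it forward until its red line lay over the block's far edge. I then backed the hand clear and handed in at about 21 s. No verdict is reported, so these are my own measurements.

I first pushed it sideways with the open fingertips until it touched the fence (9.7 N). Then I pushed it forward from the near edge with the fingers closed. I did not repeat the sideways push afterwards, because the gap was well inside tolerance.

| Last check (wrist camera, calibration good to about 2 mm) | Measured | Required |
|---|---|---|
| Red line, block x | 100.7–100.8 mm | 95–105 mm |
| Left far corner, block y | 69.4 mm | 66–73 mm |
| Left near corner, block y | 69.4 mm | 66–73 mm |
| Blank and block yaw | −0.36° and −0.38° | no separate limit |

- **Flatness:** I did not measure height or tilt directly. The wrist picture shows the blank lying against the fence, and the dots and the red line give the same position with the top taken at 56 mm.
- **Other things on the bench:** the before-and-after top view shows no change at the can, jar or tray. It flagged the carton and spanner, but the arm covers them in that picture, so that comparison says nothing about them. The last wrist picture shows both, but I did not measure their positions. The fingertips stayed well above the spanner and never went near the carton.

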